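# Shelve two tins, then hold up the heavier

### The job

Two look-alike closed tins with blue lids are out on the worktop, one packed with steel screws, the other with light plastic plugs: lift them one after the other, feel which is heavier, and stand both upright on the two empty cork pads of the low row shelf beside the glass jar, one tin centred on each pad in either order, and let go of both. Then take the heavier tin off the shelf again and finish while holding it still and upright over the middle of the green dish, its underside 10 to 30 cm above the worktop; nothing is put down at the end. The lighter tin stays in the row, and the jar, the dish and the tape measure are left where they are.

Things in the scene. Friction and masses are not known exactly. Their poses are not given: they have to be found in the camera images.
- tin_a: Round white tin with a blue screw-on lid, 60 high: white body 62 diameter up to 44, blue lid 66 diameter from 44 to 60. Closed; contents do not shift. Origin: centre of its underside; z is its axis, up. It starts upright on the worktop. The two tins look the same; either may be the heavier: one weighs 0.11 to 0.19 kg, the other 0.38 to 0.55 kg.
- tin_b: Round white tin with a blue screw-on lid, 60 high: white body 62 diameter up to 44, blue lid 66 diameter from 44 to 60. Closed; contents do not shift. Origin: centre of its underside; z is its axis, up. It starts upright on the worktop. The two tins look the same; either may be the heavier: one weighs 0.11 to 0.19 kg, the other 0.38 to 0.55 kg.
- row_shelf: Low plywood shelf board on two cheeks, fixed to the worktop; 132 deep (x) by 310 long (y), board top 45 above the worktop. A lip 6 thick runs along the front and back edge and stands 8 above the board; 120 of board between the lips; the ends are open. Origin: on the worktop under its centre; its y axis runs along the row, x across it, away from the robot. Three round cork pads 74 in diameter (flush) mark the places in the row, 95 apart.
- pad_left (a point): Centre of the cork pad at the +y end of the shelf, on the board's top; empty at the start; a tin's place
- pad_middle (a point): Centre of the middle cork pad, on the board's top; empty at the start; a tin's place
- jar: Empty clear glass jar, 54 diameter, 58 high, loose, standing on the third cork pad (-y end of the shelf, 95 from the middle pad). Origin: centre of its underside. To be left alone.
- dish: Flat round green dish, 244 diameter, 18 high, loose on the worktop, empty. Origin: centre of its underside. To be left alone; the heavier tin is held over it.
- tape_measure: Yellow tape measure, 39 x 78 x 68 high, loose, on the worktop at the right. Origin: centre of underside. To be left alone.
Mind the look-alikes: they are no part of the job. Leave any yellow look-alike of the tin_b alone.

How it is judged:
On the way, in this order (a step that is already met when the one before it is completed fails the run):
1. both tins stand upright on the two empty pads of the row shelf, one on each (within 18 mm of the pad's centre), let go and at rest (((distance between tin_a and pad_left below 0.018 m and angle between each of tin_a, tin_b's own z axis and vertical below 0.1 rad and distance between tin_b and pad_middle below 0.018 m) or (distance between tin_b and pad_left below 0.018 m and angle between each of tin_b, tin_a's own z axis and vertical below 0.1 rad and distance between tin_a and pad_middle below 0.018 m)) and contact force between each of tin_a, tin_b and the fingers below 0.1 N and linear speed of each of tin_a, tin_b below 0.03 m/s), for 0.2 s.
2. the heavier tin has been lifted clear of the shelf (underside over 80 mm above the worktop) in the gripper, the lighter one still stands in the row (((distance between tin_a and pad_left below 0.018 m and angle between tin_a's own z axis and vertical below 0.1 rad) or (distance between tin_a and pad_middle below 0.018 m and angle between tin_a's own z axis and vertical below 0.1 rad)) and height (world z) of tin_b above 0.08 m and contact force between tin_b and the fingers above 1 N), for 0.2 s.
At the end, for the whole second after the job is handed in: The heavier tin is held by the gripper alone, at rest, upright (0.2 rad), underside 90 to 400 mm above the worktop, within 60 mm of the middle of the green dish seen from above; the lighter tin stands upright, still and let go within 18 mm of the centre of one of the two tin pads (height (world z) of tin_b between 0.09 and 0.4 m and horizontal distance between tin_b and dish below 0.06 m and angle between tin_b's own z axis and vertical below 0.2 rad and linear speed of each of tin_b, tin_a below 0.03 m/s and contact force between tin_b and the fingers above 1 N and ((distance between tin_a and pad_left below 0.018 m and angle between tin_a's own z axis and vertical below 0.1 rad) or (distance between tin_a and pad_middle below 0.018 m and angle between tin_a's own z axis and vertical below 0.1 rad)) and contact force between tin_a and the fingers below 0.1 N and contact force between tin_b and tin_a below 0.1 N and contact force between tin_b and row_shelf below 0.1 N and contact force between tin_b and jar below 0.1 N and contact force between tin_b and dish below 0.1 N); the arm keeps its last pose, push and grip.
It fails at once if the jar is pushed more than 15 mm or tipped (distance of jar from where it was at the start of the episode above 0.015 m or angle between jar's own z axis and vertical above 0.2 rad).
It fails at once if the dish is pushed more than 20 mm (distance of dish from where it was at the start of the episode above 0.02 m).
It fails at once if the tape measure is pushed more than 20 mm (distance of tape_measure from where it was at the start of the episode above 0.02 m).
It fails at once if a tin is knocked over (angle between any of tin_a, tin_b's own z axis and vertical above 0.8 rad).
It also fails if it takes over 67 s, if anything falls off the work surface, if the arm or the gripper's body presses on something with over 40 N, if the wrist force passes 120 N, or if a joint passes its speed limit or range.

### The arm

A 6-joint arm with a two-finger parallel gripper is mounted at the origin on the work surface; the furniture and walls round the work are solid. World frame = base frame: x ahead of the robot, y to its left, z up, the work surface at z = 0. Lengths are in m, angles in rad, forces in N, time in s.
With the tool pointing down it reaches from about 0.35 to 0.775 m from the base axis. Payload 7.3 kg.
Tool frame: the origin (TCP) lies at the very end of the fingers, on their centre line; the grasp point (between the pads) lies 19 mm behind it; z points along the fingers, y is the line along which they close (so a half turn about z gives the same grasp; the last joint's range is limited). The gripper opens to 92 mm and grips with 3 to 60 N. Pads are 19 mm wide; open, the fingers measure 130 mm over their backs; the gripper's body (75 mm by 190 mm) begins 47 mm behind the grasp point.
Start: joints at [-1.278, 0.342, 1.524, -0, 1.275, -0.146], TCP at [0.223, -0.475, 0.227] pointing down, gripper open.
Joint ranges: [-2.53, 2.53], [-0.77, 2.02], [0.04, 2.7], [-1, 4.14], [0.28, 2.66], [-3.11, 3.11]. Speed limits (rad/s): [2.57, 2.57, 3.14, 3.14, 3.14, 3.14].

### API

Orientations are given as [roll, pitch, yaw] about the fixed x, y, z axes, in that order (R = Rz(yaw) Ry(pitch) Rx(roll)).
In Python, from cell import robot, read_camera, get_calibration gives the robot as it stands. The module is installed in compiled form; this text tells all that it offers.
- The arm moves only by the tool send_rows, never from a script. Its argument "plan" is a list of rows, each a list of 2 entries, a list of its own where there are three numbers: the shift along the tool's x, y, z as a fraction of full scale, then the turn, a rotation vector about the tool's x, y, z as a fraction of full scale. A call has exactly 10 rows; each row shifts and turns the commanded pose from where the row before left it, along the tool's axes as they then stand; what a row does not reach is not made up. Full scale, the value 1, is 0.025 m for a shift and 90 degrees for a turn. A row lasts 1/8 s, in which the tool goes at most 62.5 mm and 10.7 degrees, less where a joint would pass 70% of its speed; a pose out of reach is approached as far as the arm can. A call with a number of a shift or a turn outside -1 to 1 is refused whole. A call with a gripper value outside its range is refused whole. "gripper" is the opening, from -1 (shut) to 1 (fully open), so that 0 is half open, set as the call begins (left out, the last holds). The fingers move at their own pace and stop on an object; "force" is the grip in N (left out, the last holds). Time passes only in rows, so rows that do not move let the fingers close, or fill a call up. It gives the time, the measured TCP pose, the force, the opening and the grip force at its end, in the units of the state.
- robot.observe(): the state, without advancing time (a new reading comes with each control period).
- read_camera(name): name is "scene" or "top"; returns (picture, depth): 400x640x3 uint8, blue, green, red; 400x640 float32, m along the optical axis (not along the pixel's ray), 0 where there is no reading.
- get_calibration(name): a dict with "intrinsics" (3x3 intrinsics, pixels), "dist_coeffs" ([k1, k2, p1, p2, k3] as OpenCV has them; the pictures are not rectified), "rvec" (rotation vector, rad) and "tvec" (3), from world to camera coordinates, as OpenCV has them. Camera axes: x right, y down, z forward; pixel columns grow to the right and rows downward; lengths in m; the calibration is good to about 2 mm. A picture is of the moment at which its call begins. get_calibration takes no time and is no camera call.
- robot.hand_in(): hands the job in; it is judged then, once.
The state is a dict: "time": time; "qpos": joint angles; "qvel": joint speeds; "joint_efforts": joint torques, N m; "tool_pos": TCP position; "tool_rot": TCP orientation; "contact_force": force on the tool from outside, world axes, zero at the start; "torque": the same for the moment, N m; "opening": finger opening in m; "grip_force": force on a finger pad.
Only numpy, scipy, OpenCV 4.12 (cv2) and the standard library are available. Lean on these libraries where they do the work, as an engineer would, in place of code of your own. Each camera call takes 0.05 s, during which the arm holds its last target. There are 200 camera calls.

## Working session

There is one attempt and no reset: what is moved stays moved. The work goes in short steps, Python scripts to look and compute and a tool call to move; the robot and the scene stay as the last step left them, time stands still between calls to the robot, and variables do not carry over. Pictures are saved under pics/ and viewed, at most 10 in all, crops included, and the job is handed in when it is done.

Besides the shell and the picture viewer there is one more tool, called after ">>>" as a command line: name --argument value ..., lists and objects as JSON in quotes. send_rows: Moves the arm, as the interface text tells. Shift numbers are shares of 0.025 m and turn numbers shares of 90 degrees, none past 1 either way. Its arguments: {"type":"object","properties":{"plan":{"type":"array"},"gripper":{"type":"number"},"force":{"type":"number"}},"required":["plan"]}

```bash
mkdir -p pics; cat > h.py <<'E'
import numpy as np, cv2
from cell import robot, read_camera, get_calibration
def ray(name,px):
    c=get_calibration(name);K=np.array(c["intrinsics"],float);d=np.array(c["dist_coeffs"],float)
    R=cv2.Rodrigues(np.array(c["rvec"],float))[0];t=np.array(c["tvec"],float).ravel()
    u=cv2.undistortPoints(np.array(px,float).reshape(-1,1,2),K,d).reshape(-1,2)
    return -R.T@t, np.c_[u,np.ones(len(u))]@R
def onplane(name,px,z):
    o,D=ray(name,px); return o+D*((z-o[2])/D[:,2])[:,None]
def cloud(name,depth):
    v,u=np.mgrid[0:400,0:640]; o,D=ray(name,np.c_[u.ravel(),v.ravel()])
    P=o+D*depth.ravel()[:,None]; P[depth.ravel()<=0]=np.nan
    return P.reshape(400,640,3)
E
python3 - <<'E'
from h import *
for n in("scene","top"):
    p,d=read_camera(n); cv2.imwrite(f"pics/{n}0.png",p); np.savez(f"{n}0.npz",p=p,d=d)
    print(n,ray(n,[[320,200]]), (d>0).mean())
s=robot.observe();print({k:np.round(v,4).tolist() for k,v in s.items()})
E
```

```text
scene (array([0.01807641, 0.5501822 , 0.63951416]), array([[ 0.46547078, -0.61838157, -0.63322801]])) 0.99104296875
top (array([-0.31298282, -0.32426614,  1.17415614]), array([[ 0.55770433,  0.23627509, -0.79571231]])) 0.99601953125
{'time': 0.1, 'qpos': [-1.278, 0.3427, 1.5249, -0.0, 1.2754, -0.146], 'qvel': [-0.0019, -0.0024, -0.0018, 0.0002, 0.0004, 0.0009], 'joint_efforts': [0.0014, -43.2001, -24.4696, 0.072, 0.0526, -0.0], 'tool_pos': [0.223, -0.4749, 0.2261], 'tool_rot': [-3.1403, -0.0002, 0.4389], 'contact_force': [0.248, -0.2824, 0.2788], 'torque': [0.0067, 0.014, -0.0139], 'grip_force': 0.0, 'opening': 0.0916}
```

View pics/scene0.png

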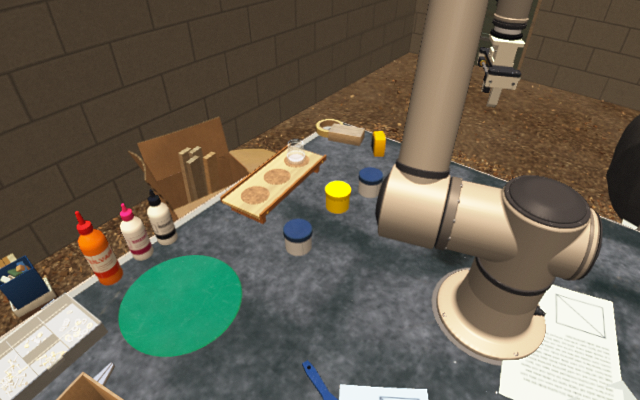

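View pics/top0.png

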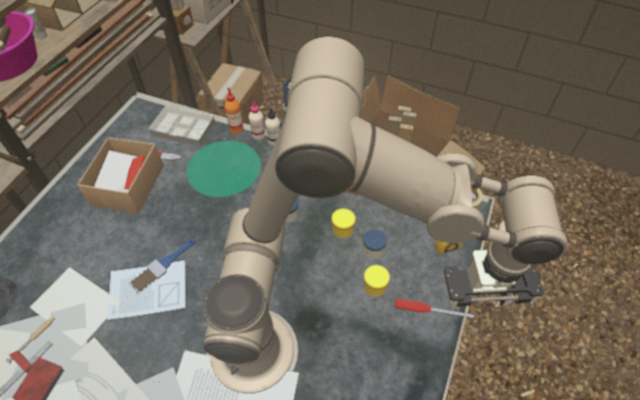

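The scene view shows tins at (297,237) and (370,182), a yellow look-alike at (338,197), empty pads at (255,194) and (277,176), the jar at (296,150) and the dish at (181,303). The top view, partly hidden by the arm, shows one tin at (375,240), yellow ones at (343,222) and (376,280), and the dish at (224,167).

```bash
python3 - <<'E'
from h import *
def comps(m,amin):
    n,l,s,c=cv2.connectedComponentsWithStats(m.astype(np.uint8))
    return [(l==i,s[i],c[i]) for i in range(1,n) if s[i][4]>=amin]
for n in("scene","top"):
    f=np.load(f"{n}0.npz");p,d=f["p"],f["d"];P=cloud(n,d)
    h=cv2.cvtColor(p,cv2.COLOR_BGR2HSV);H,S,V=h[...,0],h[...,1],h[...,2]
    masks=dict(blue=(H>105)&(H<125)&(S>90)&(V>30)&(P[...,2]>.03)&(P[...,2]<.08),green=(H>65)&(H<90)&(S>150),
      cork=(H>5)&(H<20)&(S>80)&(P[...,2]>.035)&(P[...,2]<.058),yellow=(H>20)&(H<34)&(S>180)&(P[...,2]>.0)&(P[...,2]<.08))
    for k,m in masks.items():
        for mm,s,c in comps(m,60):
            q=P[mm];zt=np.nanpercentile(q[:,2],90);t=q[q[:,2]>zt-.006]
            mn,mx=t.min(0),t.max(0)
            ct=max(cv2.findContours((mm&(P[...,2]>zt-.006)).astype(np.uint8),0,1)[0],key=len)
            W=onplane(n,ct.reshape(-1,2),zt)[:,:2].astype(np.float32)
            e=cv2.minEnclosingCircle(W.reshape(-1,1,2))
            print(n,k,s.tolist(),"px",c.round(),"ztop",zt.round(4),"med",np.nanmedian(t,0).round(4),"circ",np.round(e[0],4),round(2*e[1],4),"mn",mn.round(3),"mx",mx.round(3))
p=np.load("scene0.npz")["p"]
cv2.imwrite("pics/c1.png",cv2.resize(p[120:280,200:400],None,fx=4,fy=3.75,interpolation=2)[:600,:800])
E
```

```text
scene blue [359, 168, 24, 16, 309] px [370. 175.] ztop 0.0612 med [ 0.4015 -0.1842  0.0598] circ [ 0.3996 -0.1827] 0.071 mn [ 0.37  -0.22   0.055] mx [ 0.434 -0.154  0.063]
scene blue [283, 219, 29, 23, 510] px [297. 230.] ztop 0.0611 med [0.423  0.0977 0.0598] circ [0.4219 0.0985] 0.0692 mn [0.392 0.062 0.055] mx [0.457 0.128 0.062]
scene green [118, 255, 124, 102, 9538] px [180. 305.] ztop 0.0174 med [0.5015 0.3851 0.0155] circ [0.5064 0.3652] 0.2439 mn [0.385 0.244 0.011] mx [0.629 0.485 0.022]
scene cork [0, 0, 333, 104, 1536] px [148.  53.] ztop 0.0556 med [ 1.8814 -0.4053  0.0539] circ [ 1.875 -0.103] 0.7218 mn [ 1.862 -2.002  0.05 ] mx [1.901 0.255 0.058]
scene cork [567, 0, 73, 14, 198] px [605.   5.] ztop 0.0559 med [ 0.078  -3.6591  0.0538] circ [ 0.0389 -3.6506] 0.2154 mn [-0.167 -3.688  0.05 ] mx [ 0.356 -3.617  0.058]
scene cork [328, 128, 37, 11, 70] px [348. 134.] ztop 0.0418 med [ 0.585  -0.3566  0.0392] circ [ 0.6047 -0.3743] 0.1228 mn [ 0.549 -0.423  0.036] mx [ 0.65  -0.334  0.044]
scene cork [220, 145, 107, 75, 947] px [272. 185.] ztop 0.0536 med [ 0.5631 -0.015  
[... 1052 characters left out ...]
0.471 -0.409  0.062] mx [ 0.513 -0.359  0.069]
scene yellow [325, 181, 26, 32, 679] px [337. 197.] ztop 0.0606 med [ 0.4339 -0.077   0.0598] circ [ 0.4327 -0.0767] 0.0703 mn [ 0.403 -0.113  0.055] mx [ 0.467 -0.048  0.063]
top cork [174, 7, 16, 14, 93] px [182.  14.] ztop 0.0569 med [1.1928 0.98   0.0556] circ [1.1852 0.9826] 0.0496 mn [1.155 0.971 0.051] mx [1.252 0.997 0.058]
top cork [113, 148, 35, 9, 112] px [131. 152.] ztop 0.0558 med [0.4208 0.667  0.0535] circ [0.426  0.6399] 0.0684 mn [0.408 0.609 0.05 ] mx [0.434 0.733 0.058]
top cork [84, 156, 76, 52, 410] px [128. 191.] ztop 0.0554 med [0.2452 0.5581 0.0537] circ [0.225  0.6109] 0.0779 mn [0.211 0.526 0.049] mx [0.434 0.69  0.058]
```

View pics/c1.png

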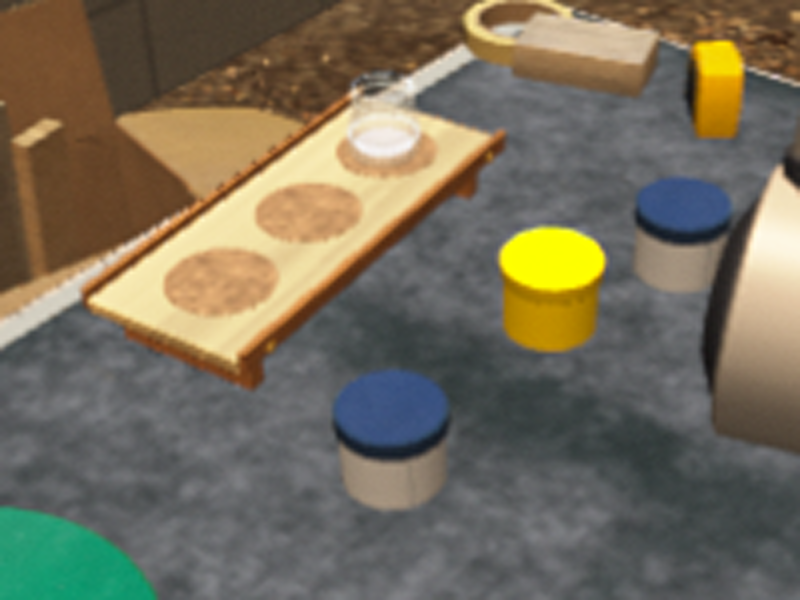

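The crop confirms it: tins at (390,410) and (683,215), pads at (220,282) and (308,212), jar at (385,115). In this pose the top camera is blocked, so I turn the tool to line up with the shelf first.

>>> send_rows --plan '[[[0, 0, 0], [0, 0, -0.0787]], [[0, 0, 0], [0, 0, -0.0787]], [[0, 0, 0], [0, 0, -0.0787]], [[0, 0, 0], [0, 0, -0.0787]], [[0, 0, 0], [0, 0, -0.0787]], [[0, 0, 0], [0, 0, -0.0787]], [[0, 0, 0], [0, 0, -0.0787]], [[0, 0, 0], [0, 0, -0.0787]], [[0, 0, 0], [0, 0, -0.0787]], [[0, 0, 0], [0, 0, -0.0787]]]' --gripper 1 --force 25

```text
time: 1.35
tool_pos: [0.223, -0.475, 0.2263]
tool_rot: [-3.141, -0.001, 1.679]
contact_force: [1.1, -0.3, 0.7]
opening: 0.0918
grip_force: 0.0
```

```bash
cat >> h.py <<'E'
from scipy.spatial.transform import Rotation as Ro
def need(tgt,yaw=1.675):
    s=robot.observe();R=Ro.from_euler("xyz",s["tool_rot"])
    dr=(R.inv()*Ro.from_euler("xyz",[np.pi,0,yaw])).as_rotvec()
    print("t",round(s["time"],2),"pos",np.round(s["tool_pos"],4),"rot",np.round(s["tool_rot"],4),"F",np.round(s["contact_force"],2),"open",round(s["opening"],4),"grip",round(s["grip_force"],1))
    print("to go, shift units",(R.inv().apply(np.array(tgt)-s["tool_pos"])/.025).round(3),"turn units",(dr/(np.pi/2)).round(4))
E
python3 - <<'E'
from h import *
need([0.4005,-0.183,0.226])
f=np.load("top0.npz");p,d=f["p"],f["d"];P=cloud("top",d)
h=cv2.cvtColor(p,cv2.COLOR_BGR2HSV);H,S,V=h[...,0],h[...,1],h[...,2]
for nm,u,v in(("tin",375,240),("yel",343,222),("yel2",376,280),("dish",224,167)):print(nm,h[v,u],P[v,u].round(3))
for nm,m in(("blue",(H>100)&(H<130)&(S>70)),("yel",(H>20)&(H<34)&(S>150)),("green",(H>65)&(H<90)&(S>110))):
    z=.06 if nm!="green" else .018
    m=m&(abs(P[...,2]-z)<.012)
    n,l,s,c=cv2.connectedComponentsWithStats(m.astype(np.uint8))
    for i in range(1,n):
        if s[i][4]>150:
            q=P[l==i];w=onplane("top",[c[i]],z)
            print(nm,c[i].round(1),s[i][4],"med",np.median(q,0).round(4),"ray",w.round(4),"rng",q.min(0).round(3),q.max(0).round(3))
E
```

```text
t 1.35 pos [ 0.223  -0.475   0.2263] rot [-3.1414e+00 -9.0000e-04  1.6791e+00] F [ 1.07 -0.31  0.68] open 0.0918 grip 0.0
to go, shift units [10.845  8.321  0.021] turn units [-0.0001 -0.0006  0.0026]
tin [108  82 128] [ 0.398 -0.19   0.058]
yel [ 31 156 239] [ 0.42  -0.085  0.059]
yel2 [ 31 151 239] [ 0.277 -0.233  0.064]
dish [ 80 132 151] [0.512 0.37  0.006]
blue [374.6 239.1] 311 med [ 0.3992 -0.1878  0.0593] ray [[ 0.3989 -0.188   0.06  ]] rng [ 0.367 -0.217  0.053] [ 0.43  -0.158  0.067]
yel [342.9 219.5] 345 med [ 0.4283 -0.0815  0.0588] ray [[ 0.4277 -0.0818  0.06  ]] rng [ 0.398 -0.112  0.048] [ 0.465 -0.049  0.066]
yel [376.2 277.3] 309 med [ 0.2876 -0.2299  0.0599] ray [[ 0.2867 -0.2304  0.06  ]] rng [ 0.258 -0.261  0.049] [ 0.322 -0.2    0.066]
green [222.6 167.5] 1799 med [0.508  0.3749 0.0122] ray [[0.4994 0.3662 0.018 ]] rng [0.382 0.245 0.006] [0.624 0.486 0.023]
```

>>> send_rows --plan '[[[1, 0.83, 0], [0, 0, 0.0026]], [[1, 0.83, 0], [0, 0, 0]], [[1, 0.83, 0], [0, 0, 0]], [[1, 0.83, 0], [0, 0, 0]], [[1, 0.83, 0], [0, 0, 0]], [[1, 0.83, 0], [0, 0, 0]], [[1, 0.83, 0], [0, 0, 0]], [[1, 0.83, 0.4], [0, 0, 0]], [[1, 0.83, 0.6], [0, 0, 0]], [[1, 0.83, 1], [0, 0, 0]]]'

```text
time: 2.6
tool_pos: [0.4052, -0.205, 0.1766]
tool_rot: [3.14, 0.001, 1.671]
contact_force: [-0.3, 0.6, 0.1]
opening: 0.0916
grip_force: 0.0
```

```bash
python3 - <<'E'
from h import *
need([0.400,-0.185,0.034])
E
```

```text
t 2.6 pos [ 0.4052 -0.205   0.1766] rot [3.1405e+00 1.1000e-03 1.6709e+00] F [-0.34  0.6   0.09] open 0.0916 grip 0.0
to go, shift units [ 0.823 -0.134  5.702] turn units [ 0.0007  0.0007 -0.0026]
```

>>> send_rows --plan '[[[0.8, -0.1, 0], [0, 0, 0]], [[0, 0, 0.8], [0, 0, 0]], [[0, 0, 0.8], [0, 0, 0]], [[0, 0, 0.8], [0, 0, 0]], [[0, 0, 0.8], [0, 0, 0]], [[0, 0, 0.8], [0, 0, 0]], [[0, 0, 0.8], [0, 0, 0]], [[0, 0, 0.6], [0, 0, 0]], [[0, 0, 0.3], [0, 0, 0]], [[0, 0, 0], [0, 0, 0]]]'

```text
time: 3.85
tool_pos: [0.3997, -0.1862, 0.0344]
tool_rot: [-3.141, -0.0, 1.671]
contact_force: [-0.2, -0.3, -0.3]
opening: 0.0921
grip_force: 0.0
```

```bash
python3 - <<'E'
from h import *
need([0.400,-0.185,0.034])
p,d=read_camera("scene");cv2.imwrite("pics/g1.png",cv2.resize(p[90:240,300:500],None,fx=4,fy=4))
E
```

```text
t 3.85 pos [ 0.3997 -0.1862  0.0344] rot [-3.1414 -0.      1.6707] F [-0.17 -0.35 -0.29] open 0.0921 grip 0.0
to go, shift units [0.046 0.016 0.018] turn units [-0.0001 -0.     -0.0027]
```

View pics/g1.png

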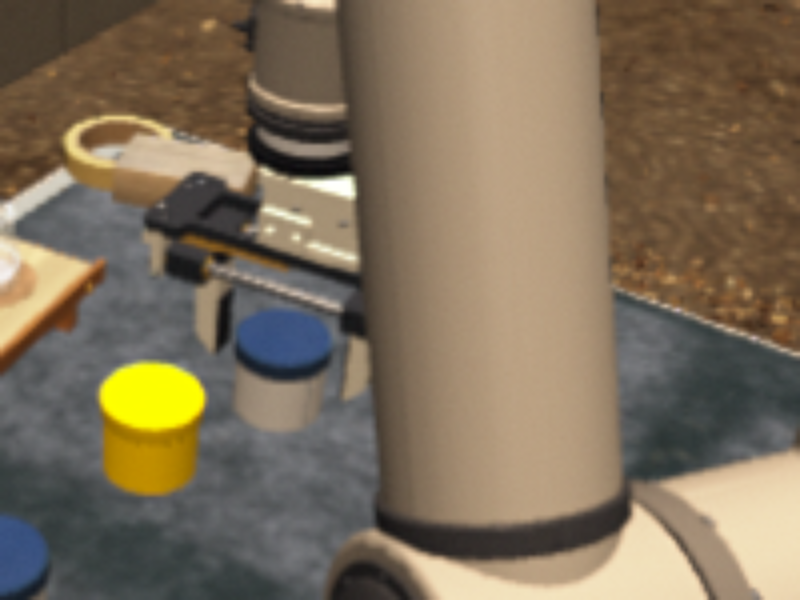

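The tin, at (283,370) in the crop, sits between the fingers at (213,315) and (355,365). I'll close and lift.

>>> send_rows --plan '[[[0, 0, 0], [0, 0, 0]], [[0, 0, 0], [0, 0, 0]], [[0, 0, 0], [0, 0, 0]], [[0, 0, 0], [0, 0, 0]], [[0, 0, 0], [0, 0, 0]], [[0, 0, 0], [0, 0, 0]], [[0, 0, -0.4], [0, 0, 0]], [[0, 0, -0.8], [0, 0, 0]], [[0, 0, -1], [0, 0, 0]], [[0, 0, -1], [0, 0, 0]]]' --gripper -1 --force 25

```text
time: 5.15
tool_pos: [0.3983, -0.1852, 0.1144]
tool_rot: [-3.138, -0.002, 1.671]
contact_force: [0.2, 0.4, -5.4]
opening: 0.0655
grip_force: 25.0
```

>>> send_rows --plan '[[[0, 0, -1], [0, 0, 0]], [[0, 0, -0.6], [0, 0, 0]], [[0, 0, -0.3], [0, 0, 0]], [[0, 0, 0], [0, 0, 0]], [[0, 0, 0], [0, 0, 0]], [[0, 0, 0], [0, 0, 0]], [[0, 0, 0], [0, 0, 0]], [[0, 0, 0], [0, 0, 0]], [[0, 0, 0], [0, 0, 0]], [[0, 0, 0], [0, 0, 0]]]'

```text
time: 6.4
tool_pos: [0.3999, -0.1861, 0.1617]
tool_rot: [3.142, 0.0, 1.671]
contact_force: [-0.1, -0.4, -5.4]
opening: 0.0656
grip_force: 25.0
```

```bash
python3 - <<'E'
from h import *
need([0.6088,-0.0395,0.16])
E
```

```text
t 6.4 pos [ 0.3999 -0.1861  0.1617] rot [3.1416e+00 1.0000e-04 1.6709e+00] F [-0.1  -0.39 -5.43] open 0.0656 grip 25.0
to go, shift units [4.999 8.898 0.069] turn units [ 0.      0.0001 -0.0026]
```

About 5.4 N, so this one looks like the heavier tin. I'll take it to the middle pad.

>>> send_rows --plan '[[[0.3, 0.5, 0], [0, 0, 0]], [[0.55, 1, 0], [0, 0, 0]], [[0.6, 1, 0], [0, 0, 0]], [[0.6, 1, 0], [0, 0, 0]], [[0.6, 1, 0], [0, 0, 0]], [[0.6, 1, 0], [0, 0, 0]], [[0.55, 1, 0], [0, 0, 0]], [[0.5, 1, 0], [0, 0, 0]], [[0.4, 0.8, 0], [0, 0, 0]], [[0.27, 0.53, 0], [0, 0, 0]]]'

```text
time: 7.65
tool_pos: [0.6081, -0.0389, 0.1612]
tool_rot: [-3.141, -0.0, 1.672]
contact_force: [0.5, -0.5, -4.8]
opening: 0.0655
grip_force: 25.0
```

>>> send_rows --plan '[[[0, 0, 0.4], [0, 0, 0]], [[0, 0, 0.5], [0, 0, 0]], [[0, 0, 0.5], [0, 0, 0]], [[0, 0, 0.5], [0, 0, 0]], [[0, 0, 0.3], [0, 0, 0]], [[0, 0, 0.2], [0, 0, 0]], [[0, 0, 0], [0, 0, 0]], [[0, 0, 0], [0, 0, 0]], [[0, 0, 0], [0, 0, 0]], [[0, 0, 0], [0, 0, 0]]]'

```text
time: 8.9
tool_pos: [0.6073, -0.0404, 0.102]
tool_rot: [3.141, 0.0, 1.671]
contact_force: [-0.2, 0.4, -4.2]
opening: 0.0656
grip_force: 25.0
```

```bash
python3 - <<'E'
from h import *
need([0.607,-0.040,0.0805])
p,d=read_camera("scene");cv2.imwrite("pics/p1.png",cv2.resize(p[100:250,190:390],None,fx=4,fy=4))
E
```

```text
t 8.9 pos [ 0.6073 -0.0404  0.102 ] rot [3.1411e+00 2.0000e-04 1.6710e+00] F [-0.18  0.36 -4.25] open 0.0656 grip 25.0
to go, shift units [ 0.016 -0.01   0.86 ] turn units [ 0.0003  0.0002 -0.0026]
```

View pics/p1.png

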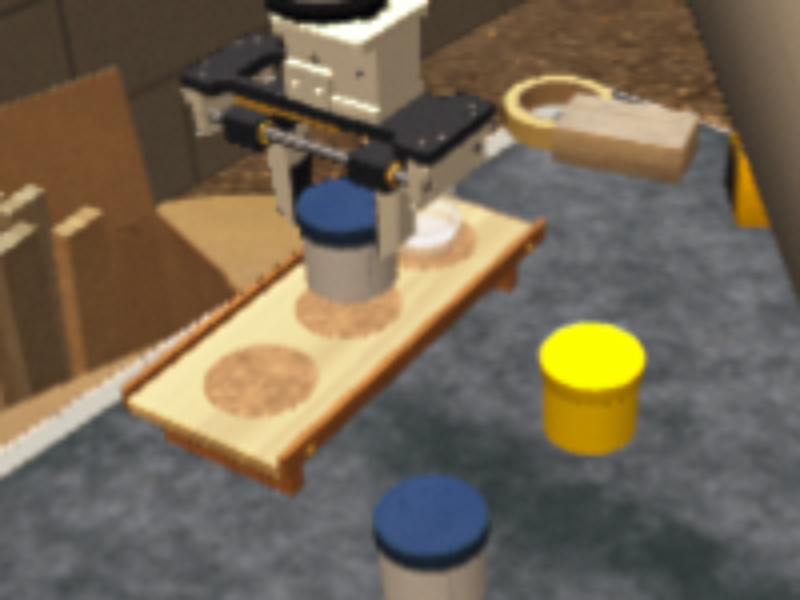

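The held tin hangs over the middle pad (pad at (348,300) in the crop), with the jar clear at (432,225). I'll lower it, let go and rise.

>>> send_rows --plan '[[[0, 0, 0.3], [0, 0, 0]], [[0, 0, 0.3], [0, 0, 0]], [[0, 0, 0.15], [0, 0, 0]], [[0, 0, 0.1], [0, 0, 0]], [[0, 0, 0.02], [0, 0, 0]], [[0, 0, 0], [0, 0, 0]], [[0, 0, 0], [0, 0, 0]], [[0, 0, 0], [0, 0, 0]], [[0, 0, 0], [0, 0, 0]], [[0, 0, 0], [0, 0, 0]]]'

```text
time: 10.2
tool_pos: [0.6072, -0.0404, 0.08]
tool_rot: [3.142, 0.0, 1.671]
contact_force: [-0.2, 0.3, -5.5]
opening: 0.0657
grip_force: 25.0
```

>>> send_rows --plan '[[[0, 0, 0], [0, 0, 0]], [[0, 0, 0], [0, 0, 0]], [[0, 0, 0], [0, 0, 0]], [[0, 0, 0], [0, 0, 0]], [[0, 0, 0], [0, 0, 0]], [[0, 0, -0.3], [0, 0, 0]], [[0, 0, -0.7], [0, 0, 0]], [[0, 0, -1], [0, 0, 0]], [[0, 0, -1], [0, 0, 0]], [[0, 0, -0.6], [0, 0, 0]]]' --gripper 1

```text
time: 11.45
tool_pos: [0.6079, -0.0405, 0.1726]
tool_rot: [3.138, 0.001, 1.671]
contact_force: [0.3, -1.0, 0.1]
opening: 0.0917
grip_force: 0.0
```

```bash
python3 - <<'E'
from h import *
need([0.4215,0.097,0.17])
E
```

```text
t 11.45 pos [ 0.6079 -0.0405  0.1726] rot [3.1384e+00 1.1000e-03 1.6710e+00] F [ 0.28 -1.    0.08] open 0.0917 grip 0.0
to go, shift units [ 6.217 -6.868  0.078] turn units [ 0.002   0.0007 -0.0025]
```

>>> send_rows --plan '[[[0.3, -0.4, 0], [0, 0, 0]], [[0.7, -0.8, 0], [0, 0, 0]], [[0.8, -0.8, 0], [0, 0, 0]], [[0.8, -0.9, 0], [0, 0, 0]], [[0.8, -0.9, 0], [0, 0, 0]], [[0.8, -0.9, 0], [0, 0, 0]], [[0.8, -0.9, 0], [0, 0, 0]], [[0.6, -0.7, 0], [0, 0, 0]], [[0.4, -0.4, 0], [0, 0, 0]], [[0.22, -0.17, 0], [0, 0, 0]]]'

```text
time: 12.7
tool_pos: [0.4199, 0.0976, 0.1697]
tool_rot: [-3.141, 0.0, 1.671]
contact_force: [-0.2, -0.6, -0.2]
opening: 0.0918
grip_force: 0.0
```

```bash
python3 - <<'E'
from h import *
need([0.421,0.097,0.035])
def blue(n):
    p,d=read_camera(n);P=cloud(n,d);h=cv2.cvtColor(p,cv2.COLOR_BGR2HSV);H,S=h[...,0],h[...,1]
    m=(H>100)&(H<130)&(S>70)&(P[...,2]>.03)&(P[...,2]<.12)
    k,l,s,c=cv2.connectedComponentsWithStats(m.astype(np.uint8))
    for i in range(1,k):
        if s[i][4]>80:
            q=P[l==i];z=np.percentile(q[:,2],90);t=q[q[:,2]>z-.006]
            print(n,c[i].round(),s[i][4],"z",z.round(4),"med",np.median(t,0).round(4),"rng",t.min(0).round(3),t.max(0).round(3))
    return p
blue("scene");p=blue("top");cv2.imwrite("pics/top1.png",p)
E
```

```text
t 12.7 pos [0.4199 0.0976 0.1697] rot [-3.1410e+00  1.0000e-04  1.6715e+00] F [-0.19 -0.59 -0.22] open 0.0918 grip 0.0
to go, shift units [-0.029  0.043  5.388] turn units [-0.0004  0.0001 -0.0022]
scene [297. 230.] 531 z 0.0612 med [0.4223 0.0971 0.0599] rng [0.391 0.064 0.055] [0.457 0.128 0.063]
top [352. 163.] 195 z 0.1075 med [ 0.6029 -0.0425  0.1046] rng [ 0.577 -0.069  0.102] [ 0.631 -0.015  0.11 ]
top [286. 203.] 275 z 0.0624 med [0.419  0.0929 0.0598] rng [0.388 0.063 0.056] [0.451 0.125 0.067]
```

View pics/top1.png

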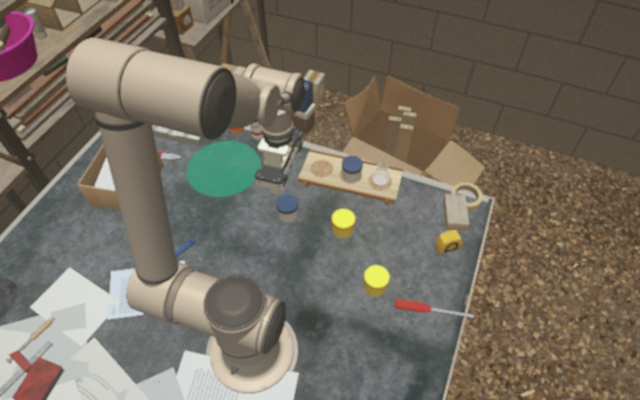

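The top view now shows the first tin in the row at (352,165), the empty left pad at (321,168), the jar at (380,178) and the second tin at (287,205). I'll descend, grip and lift.

>>> send_rows --plan '[[[-0.07, 0.03, 0.2], [0, 0, 0]], [[0, 0, 0.7], [0, 0, 0]], [[0, 0, 0.8], [0, 0, 0]], [[0, 0, 0.8], [0, 0, 0]], [[0, 0, 0.8], [0, 0, 0]], [[0, 0, 0.8], [0, 0, 0]], [[0, 0, 0.7], [0, 0, 0]], [[0, 0, 0.4], [0, 0, 0]], [[0, 0, 0.2], [0, 0, 0]], [[0, 0, 0], [0, 0, 0]]]'

```text
time: 14.05
tool_pos: [0.4218, 0.0954, 0.0349]
tool_rot: [-3.141, 0.0, 1.671]
contact_force: [0.3, -0.4, -0.1]
opening: 0.0921
grip_force: 0.0
```

>>> send_rows --plan '[[[0, 0, 0], [0, 0, 0]], [[0, 0, 0], [0, 0, 0]], [[0, 0, 0], [0, 0, 0]], [[0, 0, 0], [0, 0, 0]], [[0, 0, 0], [0, 0, 0]], [[0, 0, 0], [0, 0, 0]], [[0, 0, -0.4], [0, 0, 0]], [[0, 0, -0.8], [0, 0, 0]], [[0, 0, -1], [0, 0, 0]], [[0, 0, -1], [0, 0, 0]]]' --gripper -1 --force 25

```text
time: 15.3
tool_pos: [0.4208, 0.0955, 0.1157]
tool_rot: [-3.14, 0.0, 1.671]
contact_force: [0.2, -0.6, -0.8]
opening: 0.0653
grip_force: 25.0
```

>>> send_rows --plan '[[[0, 0, -1], [0, 0, 0]], [[0, 0, -0.6], [0, 0, 0]], [[0, 0, -0.3], [0, 0, 0]], [[0, 0, 0], [0, 0, 0]], [[0, 0, 0], [0, 0, 0]], [[0, 0, 0], [0, 0, 0]], [[0, 0, 0], [0, 0, 0]], [[0, 0, 0], [0, 0, 0]], [[0, 0, 0], [0, 0, 0]], [[0, 0, 0], [0, 0, 0]]]'

```text
time: 16.55
tool_pos: [0.4217, 0.0955, 0.1625]
tool_rot: [3.142, 0.0, 1.671]
contact_force: [0.2, -0.1, -2.4]
opening: 0.0654
grip_force: 25.0
```

```bash
python3 - <<'E'
from h import *
need([0.597,0.054,0.163])
p=cv2.imread("pics/top1.png");h=cv2.cvtColor(p,cv2.COLOR_BGR2HSV)
print(h[168,316:326].tolist(),h[176,335].tolist())
m=np.zeros((400,640),np.uint8);m[158:178,308:334]=((h[...,0]<17)&(h[...,1]>60))[158:178,308:334]
k,l,s,c=cv2.connectedComponentsWithStats(m);i=1+s[1:,4].argmax();print(s[i],c[i],onplane("top",[c[i]],.045))
E
```

```text
t 16.55 pos [0.4217 0.0955 0.1625] rot [3.1415e+00 1.0000e-04 1.6709e+00] F [ 0.18 -0.1  -2.35] open 0.0654 grip 25.0
to go, shift units [-2.354  6.812 -0.021] turn units [ 0.      0.0001 -0.0026]
[[16, 81, 188], [16, 83, 188], [17, 82, 186], [16, 82, 183], [16, 83, 182], [17, 85, 181], [17, 82, 181], [17, 85, 181], [17, 82, 184], [17, 81, 189]] [22, 60, 196]
[312 161  20  15 110] [321.8        168.32727273] [[0.59763266 0.05440691 0.045     ]]
```

The second tin weighs only about 1–2 N, so the first tin is the heavier. The top view puts the left pad at (0.598, 0.054), which agrees with the scene view.

>>> send_rows --plan '[[[-0.1, 0.3, 0], [0, 0, 0]], [[-0.2, 0.6, 0], [0, 0, 0]], [[-0.3, 0.9, 0], [0, 0, 0]], [[-0.3, 0.9, 0], [0, 0, 0]], [[-0.3, 0.9, 0], [0, 0, 0]], [[-0.3, 0.9, 0], [0, 0, 0]], [[-0.3, 0.9, 0], [0, 0, 0]], [[-0.3, 0.8, 0], [0, 0, 0]], [[-0.2, 0.45, 0], [0, 0, 0]], [[-0.04, 0.18, 0], [0, 0, 0]]]'

```text
time: 17.8
tool_pos: [0.598, 0.0539, 0.1619]
tool_rot: [-3.141, 0.0, 1.67]
contact_force: [0.1, 0.6, -1.6]
opening: 0.0653
grip_force: 25.0
```

>>> send_rows --plan '[[[0, 0, 0.3], [0, 0, 0]], [[0, 0, 0.5], [0, 0, 0]], [[0, 0, 0.6], [0, 0, 0]], [[0, 0, 0.6], [0, 0, 0]], [[0, 0, 0.5], [0, 0, 0]], [[0, 0, 0.3], [0, 0, 0]], [[0, 0, 0.2], [0, 0, 0]], [[0, 0, 0.1], [0, 0, 0]], [[0, 0, 0], [0, 0, 0]], [[0, 0, 0], [0, 0, 0]]]'

```text
time: 19.05
tool_pos: [0.5976, 0.0544, 0.0853]
tool_rot: [3.141, 0.0, 1.671]
contact_force: [0.8, 0.9, -1.9]
opening: 0.0657
grip_force: 25.0
```

```bash
python3 - <<'E'
from h import *
need([0.5975,0.054,0.0805])
E
```

```text
t 19.05 pos [0.5976 0.0544 0.0853] rot [3.1409e+00 2.0000e-04 1.6709e+00] F [ 0.77  0.86 -1.94] open 0.0657 grip 25.0
to go, shift units [-0.014 -0.007  0.194] turn units [ 0.0005  0.0001 -0.0026]
```

>>> send_rows --plan '[[[0, 0, 0.1], [0, 0, 0]], [[0, 0, 0.08], [0, 0, 0]], [[0, 0, 0.02], [0, 0, 0]], [[0, 0, 0], [0, 0, 0]], [[0, 0, 0], [0, 0, 0]], [[0, 0, 0], [0, 0, 0]], [[0, 0, 0], [0, 0, 0]], [[0, 0, 0], [0, 0, 0]], [[0, 0, 0], [0, 0, 0]], [[0, 0, 0], [0, 0, 0]]]'

```text
time: 20.3
tool_pos: [0.5974, 0.0544, 0.0803]
tool_rot: [3.141, 0.0, 1.671]
contact_force: [-2.7, -0.0, 4.7]
opening: 0.0653
grip_force: 25.0
```

>>> send_rows --plan '[[[0, 0, 0], [0, 0, 0]], [[0, 0, 0], [0, 0, 0]], [[0, 0, 0], [0, 0, 0]], [[0, 0, 0], [0, 0, 0]], [[0, 0, 0], [0, 0, 0]], [[0, 0, -0.3], [0, 0, 0]], [[0, 0, -0.7], [0, 0, 0]], [[0, 0, -1], [0, 0, 0]], [[0, 0, -1], [0, 0, 0]], [[0, 0, -1], [0, 0, 0]]]' --gripper 1

```text
time: 21.55
tool_pos: [0.5974, 0.0544, 0.1814]
tool_rot: [3.141, 0.0, 1.671]
contact_force: [0.6, 0.0, 0.5]
opening: 0.0918
grip_force: 0.0
```

```bash
python3 - <<'E'
from h import *
need([0.607,-0.0405,0.18])
p,d=read_camera("scene");cv2.imwrite("pics/p2.png",cv2.resize(p[100:250,190:390],None,fx=4,fy=4))
p,d=read_camera("top");P=cloud("top",d);h=cv2.cvtColor(p,cv2.COLOR_BGR2HSV);H,S=h[...,0],h[...,1]
q=P[(H>100)&(H<130)&(S>70)&(abs(P[...,2]-.105)<.006)];print(len(q),q[q[:,1]<0].mean(0),q[q[:,1]>0].mean(0))
E
```

```text
t 21.55 pos [0.5974 0.0544 0.1814] rot [3.1409e+00 1.0000e-04 1.6709e+00] F [0.57 0.02 0.46] open 0.0918 grip 0.0
to go, shift units [-3.815e+00  1.000e-03  5.700e-02] turn units [ 0.0004  0.0001 -0.0026]
401 [ 0.60242728 -0.04196951  0.10440569] [0.5916695  0.0525686  0.10425933]
```

View pics/p2.png

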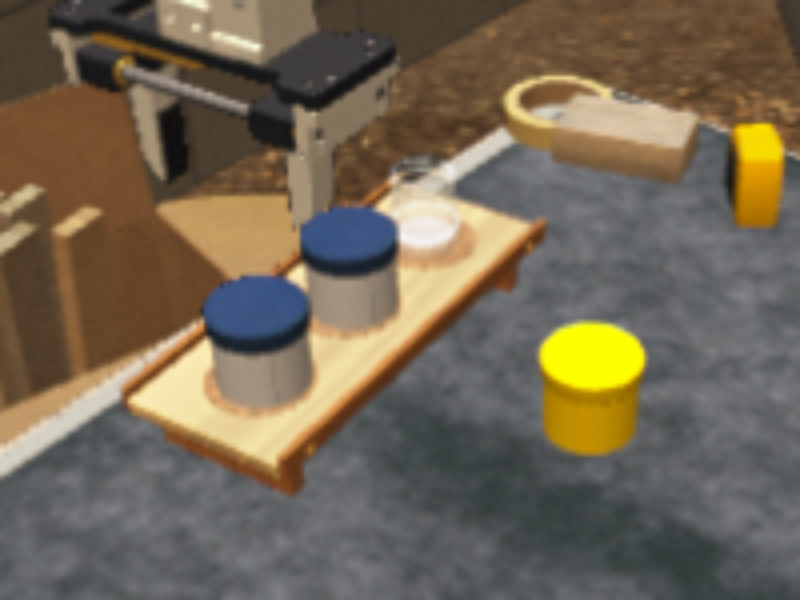

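Both tins stand upright, centred on their pads, at (350,270) and (258,345) in the crop. Now I'll fetch the heavier one from the middle pad.

>>> send_rows --plan '[[[-0.3, 0, 0], [0, 0, 0]], [[-0.7, 0, 0], [0, 0, 0]], [[-0.9, 0, 0], [0, 0, 0]], [[-0.9, 0, 0], [0, 0, 0]], [[-0.6, 0, 0], [0, 0, 0]], [[-0.3, 0, 0], [0, 0, 0]], [[-0.11, 0, 0], [0, 0, 0]], [[0, 0, 0], [0, 0, 0]], [[0, 0, 0.2], [0, 0, 0]], [[0, 0, 0.4], [0, 0, 0]]]'

```text
time: 22.9
tool_pos: [0.6071, -0.0399, 0.1647]
tool_rot: [3.141, 0.0, 1.672]
contact_force: [-0.7, 0.5, 0.2]
opening: 0.0919
grip_force: 0.0
```

>>> send_rows --plan '[[[0, 0, 0.6], [0, 0, 0]], [[0, 0, 0.7], [0, 0, 0]], [[0, 0, 0.7], [0, 0, 0]], [[0, 0, 0.6], [0, 0, 0]], [[0, 0, 0.4], [0, 0, 0]], [[0, 0, 0.3], [0, 0, 0]], [[0, 0, 0.12], [0, 0, 0]], [[0, 0, 0], [0, 0, 0]], [[0, 0, 0], [0, 0, 0]], [[0, 0, 0], [0, 0, 0]]]'

```text
time: 24.15
tool_pos: [0.6071, -0.0404, 0.0799]
tool_rot: [3.141, 0.0, 1.671]
contact_force: [-0.3, 0.5, 0.2]
opening: 0.0915
grip_force: 0.0
```

>>> send_rows --plan '[[[0, 0, 0], [0, 0, 0]], [[0, 0, 0], [0, 0, 0]], [[0, 0, 0], [0, 0, 0]], [[0, 0, 0], [0, 0, 0]], [[0, 0, 0], [0, 0, 0]], [[0, 0, 0], [0, 0, 0]], [[0, 0, -0.4], [0, 0, 0]], [[0, 0, -0.8], [0, 0, 0]], [[0, 0, -1], [0, 0, 0]], [[0, 0, -1], [0, 0, 0]]]' --gripper -1 --force 25

```text
time: 25.4
tool_pos: [0.6062, -0.0403, 0.1599]
tool_rot: [-3.14, -0.0, 1.671]
contact_force: [-0.2, 0.3, -4.3]
opening: 0.0655
grip_force: 25.0
```

>>> send_rows --plan '[[[0, 0, -1], [0, 0, 0]], [[0, 0, -1], [0, 0, 0]], [[0, 0, -0.5], [0, 0, 0]], [[0, 0, -0.2], [0, 0, 0]], [[0, 0, 0], [0, 0, 0]], [[0, 0, 0], [0, 0, 0]], [[0, 0, 0], [0, 0, 0]], [[0, 0, 0], [0, 0, 0]], [[0, 0, 0], [0, 0, 0]], [[0, 0, 0], [0, 0, 0]]]'

```text
time: 26.65
tool_pos: [0.6069, -0.0404, 0.227]
tool_rot: [3.142, 0.0, 1.671]
contact_force: [-0.7, -0.4, -5.1]
opening: 0.0654
grip_force: 25.0
```

```bash
python3 - <<'E'
from h import *
need([0.503,0.366,0.23])
E
```

```text
t 26.65 pos [ 0.6069 -0.0404  0.227 ] rot [3.1416e+00 1.0000e-04 1.6709e+00] F [-0.74 -0.44 -5.13] open 0.0654 grip 25.0
to go, shift units [16.59  -2.511 -0.124] turn units [ 0.      0.0001 -0.0026]
```

>>> send_rows --plan '[[[0.3, -0.05, 0], [0, 0, 0]], [[0.7, -0.1, 0], [0, 0, 0]], [[0.9, -0.15, 0], [0, 0, 0]], [[0.9, -0.15, 0], [0, 0, 0]], [[0.9, -0.15, 0], [0, 0, 0]], [[0.9, -0.15, 0], [0, 0, 0]], [[0.9, -0.15, 0], [0, 0, 0]], [[0.9, -0.15, 0], [0, 0, 0]], [[0.9, -0.15, 0], [0, 0, 0]], [[0.9, -0.15, 0], [0, 0, 0]]]'

```text
time: 27.9
tool_pos: [0.5521, 0.1621, 0.2271]
tool_rot: [3.141, -0.0, 1.672]
contact_force: [0.1, 0.2, -5.1]
opening: 0.0656
grip_force: 25.0
```

>>> send_rows --plan '[[[0.9, -0.15, 0], [0, 0, 0]], [[0.9, -0.15, 0], [0, 0, 0]], [[0.9, -0.15, 0], [0, 0, 0]], [[0.9, -0.15, 0], [0, 0, 0]], [[0.9, -0.15, 0], [0, 0, 0]], [[0.9, -0.15, 0], [0, 0, 0]], [[0.9, -0.13, 0], [0, 0, 0]], [[0.9, -0.1, 0], [0, 0, 0]], [[0.6, -0.05, 0], [0, 0, 0]], [[0.4, -0.03, 0], [0, 0, 0]]]'

```text
time: 29.15
tool_pos: [0.5019, 0.3621, 0.2268]
tool_rot: [-3.142, 0.0, 1.672]
contact_force: [-0.4, -0.0, -4.6]
opening: 0.0655
grip_force: 25.0
```

>>> send_rows --plan '[[[0.19, 0, 0], [0, 0, 0]], [[0, 0, 0], [0, 0, 0]], [[0, 0, 0], [0, 0, 0]], [[0, 0, 0], [0, 0, 0]], [[0, 0, 0], [0, 0, 0]], [[0, 0, 0], [0, 0, 0]], [[0, 0, 0], [0, 0, 0]], [[0, 0, 0], [0, 0, 0]], [[0, 0, 0], [0, 0, 0]], [[0, 0, 0], [0, 0, 0]]]'

```text
time: 30.4
tool_pos: [0.5018, 0.3659, 0.2269]
tool_rot: [3.142, 0.0, 1.671]
contact_force: [0.4, -0.5, -5.8]
opening: 0.0656
grip_force: 25.0
```

```bash
python3 - <<'E'
from h import *
need([0.503,0.366,0.23])
p,d=read_camera("scene");cv2.imwrite("pics/end.png",p)
E
```

```text
t 30.4 pos [0.5018 0.3659 0.2269] rot [3.1416e+00 1.0000e-04 1.6709e+00] F [ 0.43 -0.46 -5.76] open 0.0656 grip 25.0
to go, shift units [-0.001  0.049 -0.124] turn units [ 0.      0.0001 -0.0026]
```

View pics/end.png

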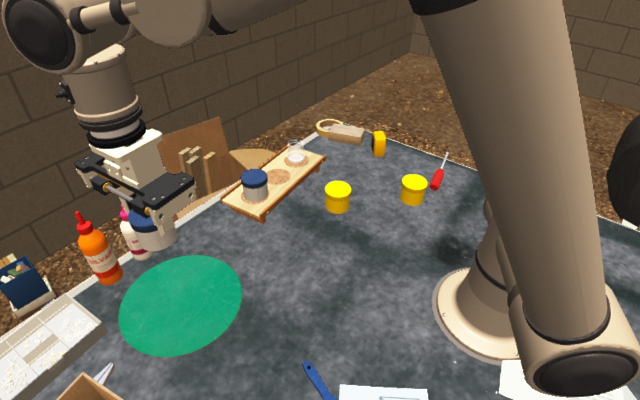

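The heavier tin is held upright at (152,225) over the dish, the lighter one stands on the left pad at (255,186), and the jar, dish and tape measure look unmoved.

```bash
python3 -c "
from cell import robot
print(robot.hand_in())"
```

```text
the job is handed in; nothing more can be done
None
```

The job is handed in at about 30 s, result not reported: the heavier tin (about 5 N against 1–2 N) is held upright over the dish middle, underside about 19 cm up, and the lighter tin stands on the left pad.

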